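# Seat the culture dish in the viewing base and start it

## Task

The closed culture dish is lying on the deck of the viewing base, beside the round recess. With the fingertips only, push it along the deck, without lifting or tipping it up, until it drops flat into the recess; then press the start button on the deck all the way down and let it come back up. Leave the small jar, the tube rack and the pipette as they are.

Things in the scene. Friction and masses are not known exactly. Their poses are not given: they have to be found in the camera images.
- base: Viewing base: a low box with a flat mid-grey deck, fixed to the bench, 210 mm (its x) by 330 mm (its y), deck surface 60 mm above the bench. Origin: centre of its underside, on the bench; x points away from the front side that carries the button, z up. Its place and yaw (up to 0.45 rad either way) vary.
- recess (a point): Centre of the floor of the one round recess in the deck (at x +10, y 0 mm of the base). The recess is 64 mm in diameter and 6 mm deep with a straight wall; its flat dark floor lies 54 mm above the bench. Axes as the base.
- dish: Closed round culture dish, 60 mm in diameter, 15 mm high, tan medium under a clear lid with a thin white rim, about 35 g, loose. Origin: centre of its underside; z up. Starts flat on the deck, centre 75 to 115 mm from the recess centre, to its left or right (the jar is on the other side). It stays level until about 10 mm from the recess centre, then dips and drops in; seated, its top stands 9 mm above the deck.
- start (a joint): Travel of the start button, m: 0 up, 0.006 all the way down. Spring return; needs about 5 N to go all the way down.
- start_top (a point): Centre of the top face of the round black start button, 24 mm in diameter, which is pressed straight down; it stands 22 mm above the deck when up, in a round grey housing (40 mm wide, 12 mm high) on the deck's front strip, 88 mm from the recess centre towards the base's front (-x).
- jar: Small closed amber jar with white cap, 36 mm in diameter, 36 mm high, standing loose on the deck on the side of the recess where the dish is not. Origin: centre of its underside. Not to be disturbed.
- rack: White rack of capped sample tubes, 130 mm by 100 mm, 84 mm high, standing loose on the bench to the robot's right of the base. Origin: centre of its underside. Not to be disturbed.
- pipette: White hand pipette, about 260 mm long and 26 mm thick, lying loose on the bench to the robot's left of the base, along its own x. Origin: on the bench near its middle. Not to be disturbed.
Things that resemble listed ones, but are neither listed nor needed, are in the scene too. What is shaped like the dish but pink or turquoise is not meant.

How it is judged:
By the outcome, as a careful person would: the job done as asked, in the order asked, and still so for the second after the job is handed in, with the robot touching nothing.
It also fails if it takes over 48 s, if anything falls off the work surface, if the arm or the gripper's body presses on something with over 40 N, if the wrist force passes 120 N, or if a joint passes its speed limit or range.

## Robot

A 6-joint arm with a two-finger parallel gripper is mounted at the origin on the work surface. World frame = base frame: x ahead of the robot, y to its left, z up, the work surface at z = 0. Lengths are in m, angles in rad, forces in N, time in s.
With the tool pointing down it reaches from about 0.35 to 0.85 m from the base axis. Payload 8.1 kg.
Tool frame: the origin (TCP) lies on the centre line of the jaws, within the pads' length; the fingertips stand 11 mm ahead of it and the grasp point (between the pads) lies 8 mm behind it (tip_reach is the z of the fingertips in the tool frame, in m); z points along the fingers, y is the direction in which the jaws open and shut (so a half turn about z gives the same grasp; the last joint's range is limited). The gripper opens to 93 mm and grips with 3 to 60 N. Pads are 15 mm wide; open, the fingers measure 128 mm over their backs; the gripper's body (75 mm by 188 mm) begins 65 mm behind the grasp point.
Start: joints at [-1.23, 0.13, 1.488, -0, 1.523, -0.085], TCP at [0.248, -0.546, 0.23] pointing down, gripper open.
Joint ranges: [-2.96, 2.96], [-0.89, 2.26], [0.02, 2.5], [-1.34, 4.48], [0, 2.73], [-2.66, 2.66]. Speed limits (rad/s): [2.39, 2.39, 2.79, 3.14, 3.14, 3.14].

## Interface

Orientations are given as a rotation vector (axis times angle).
In Python, from plant import read_state, read_camera, camera_params, close_job, silhouettes, tip_of, tip_reach gives the robot as it stands.
- The arm moves only by the shell command python3 -m creep 'ROWS' [FORCE]. ROWS is JSON, a list of rows, each a list of 5 numbers: the shift along the tool's x, y, z in m, then the turn about the tool's z in rad, then the closure in counts, from 0 (fully open) to 255 (shut). In form: [[dx, dy, dz, twist, gripper], ...]. A call has 1 to 12 rows; each row shifts and turns the commanded pose from where the row before left it, along the tool's axes as they then stand; what a row does not reach is not made up. A row lasts 1/12 s, in which the tool goes at most 41.7 mm and 7.16 degrees, less where a joint would pass 70% of its speed; a pose out of reach is approached as far as the arm can. A call is refused whole if a number of a shift passes 0.0417 or a number of a turn 0.125, either way. A call with a gripper value outside its range is refused whole. The fingers move at their own pace and stop on an object; FORCE is the grip in N (left out, the last holds). Time passes only in rows, so rows that do not move let the fingers close. It gives the time, the measured TCP pose, the force and the opening at its end, in the units of the state.
- read_state(): the state, without advancing time (a new reading comes with each control period).
- read_camera(name): name is "scene" or "top"; returns the picture (400x640x3 uint8, red, green, blue); there is no depth.
- camera_params(name): a dict with "fov_y" (degrees; the focal length in pixels is half the picture's height over the tangent of half this angle, whatever the lens; pixels are square), "cx", "cy" (the principal point, pixels), "position" and "rotation" of the camera in the world. Camera axes: x right, y down, z forward; pixel columns grow to the right and rows downward; lengths in m; the calibration is good to about 2 mm. A picture is of the moment at which its call begins. camera_params takes no time and is no camera call.
- close_job(): hands the job in, once; it reports no verdict.
Trained networks look in the newest picture that a camera, given by its name, has taken for a name from the list of things; names that differ only in an ending like _2 or _b are one class to them, and where a whole thing is asked for, a point or a joint stands for the part that bears it (a point fixed in the world has none). Each returns a list of dicts, best first, with "confidence" (0 to 1); they miss things now and then, are a little off and sometimes report something else, mostly with a low value. They report only what shows in the picture. A call takes as long as a camera call. They do not tell look-alikes from the thing itself.
- silhouettes(camera, query): "region" (400x640 bool, what is visible of it) and "pixel" ([column, row] in pixels, amid what is visible of it).
- tip_of(camera, query): "pixel" ([column, row] in pixels: a listed point, or the origin of a listed thing).
The state is a dict: "t": time; "q": joint angles; "dq": joint speeds; "joint_torque": joint torques, N m; "tool_pos": TCP position; "orientation": TCP orientation; "force": force on the tool from outside, world axes, zero at the start; "wrist_torque": the same for the moment, N m; "opening": finger opening in m.
Only numpy, scipy, OpenCV 4.12 (cv2) and the standard library are available. Lean on these libraries where they do the work, as an engineer would, in place of code of your own. Each camera call takes 0.05 s, during which the arm holds its last target.

## Working session

There is one attempt and no reset: what is moved stays moved. The work goes in short steps, Python scripts to look and compute and a shell command to move; the robot and the scene stay as the last step left them, time stands still between calls to the robot, and variables do not carry over. Pictures are saved under pics/ and viewed, and the job is handed in when it is done.

```bash
ls; mkdir -p pics
python3 - <<'E'
from plant import *
import cv2
print(read_state()); print(tip_reach)
for c in ("scene","top"):
    im=read_camera(c); cv2.imwrite(f"pics/{c}0.png",im[:,:,::-1]); print(camera_params(c))
    for q in ("recess","dish","start_top","jar"):
        print(c,q,[(r["confidence"],r["pixel"]) for r in tip_of(c,q)][:4])
E
```

```text
pics
{'t': 0.0, 'q': array([-1.23039905e+00,  1.31128702e-01,  1.48926315e+00, -3.86166465e-06,
        1.52301428e+00, -8.53760662e-02]), 'dq': array([ 7.07780220e-04,  3.73280059e-04,  7.28057573e-05, -1.19625459e-03,
       -2.98889519e-04,  1.20168093e-03]), 'joint_torque': array([-1.11659752e-03, -5.59843361e+01, -4.91759527e+01,  7.67990481e-02,
        3.53429513e-02, -1.47545193e-04]), 'tool_pos': array([ 0.24766382, -0.54589928,  0.22861569]), 'orientation': array([-3.06891372e+00, -6.63383205e-01,  3.68042368e-04]), 'force': array([-0.23995016, -0.19847324, -0.28313138]), 'wrist_torque': array([-0.04002048,  0.06350631, -0.03004082]), 'opening': 0.09272392939038}
0.011
{'fov_y': 44.229352710461114, 'cx': 328.6454334646332, 'cy': 199.780139179868, 'position': array([ 1.47512071, -0.24285721,  1.20689697]), 'rotation': array([-2.03762255, -1.53568315,  0.552139  ])}
scene recess [(0.59, [311.8, 199.1])]
scene dish [(0.94, [238.6, 267.4]), (0.66, [283.5, 204.9]), (0.63, [317.8, 273.4]), (0.37, [312.3, 200.0])]
scene start_top [(0.63, [294.0, 177.1])]
scene jar [(0.48, [329.1, 175.6])]
{'fov_y': 47.284491678836694, 'cx': 319.0032245119395, 'cy': 195.87724047290348, 'position': array([0.47825272, 0.01675904, 1.53053789]), 'rotation': array([-2.15248944,  2.21566481, -0.08936893])}
top recess [(0.88, [339.4, 203.7])]
top dish [(0.8, [411.3, 160.5]), (0.54, [364.2, 203.6]), (0.52, [349.1, 140.7]), (0.46, [449.7, 224.0])]
top start_top [(0.68, [333.6, 201.2]), (0.47, [348.8, 226.8])]
top jar [(0.69, [450.3, 225.9]), (0.51, [313.8, 224.0])]
```

View pics/scene0.png

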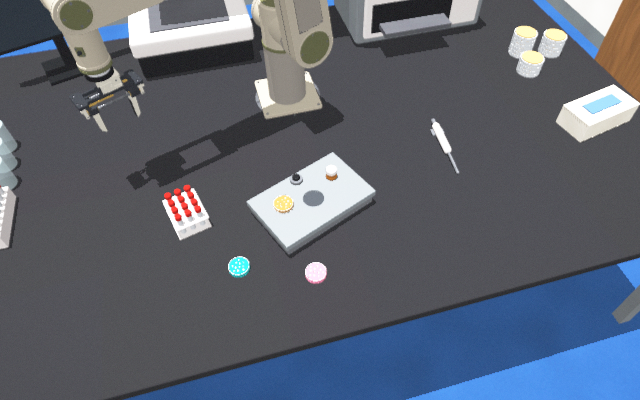

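View pics/top0.png

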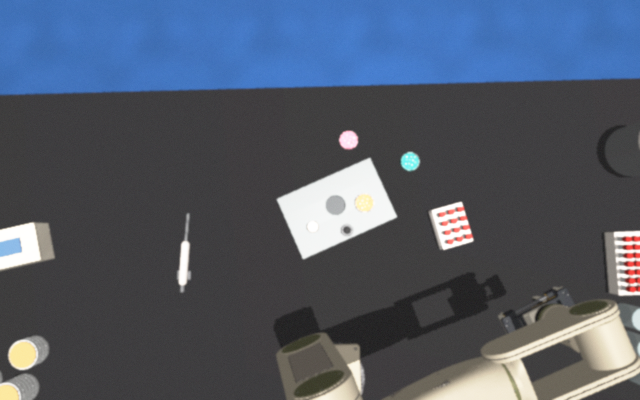

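Run:
```python
import cv2
a=cv2.imread('pics/top0.png')[110:260,230:430]; cv2.imwrite('pics/top0c.png',cv2.resize(a,(800,600),interpolation=cv2.INTER_CUBIC))
a=cv2.imread('pics/scene0.png')[130:280,220:420]; cv2.imwrite('pics/scene0c.png',cv2.resize(a,(800,600),interpolation=cv2.INTER_CUBIC))
```

```text
(no output)
```

View pics/top0c.png

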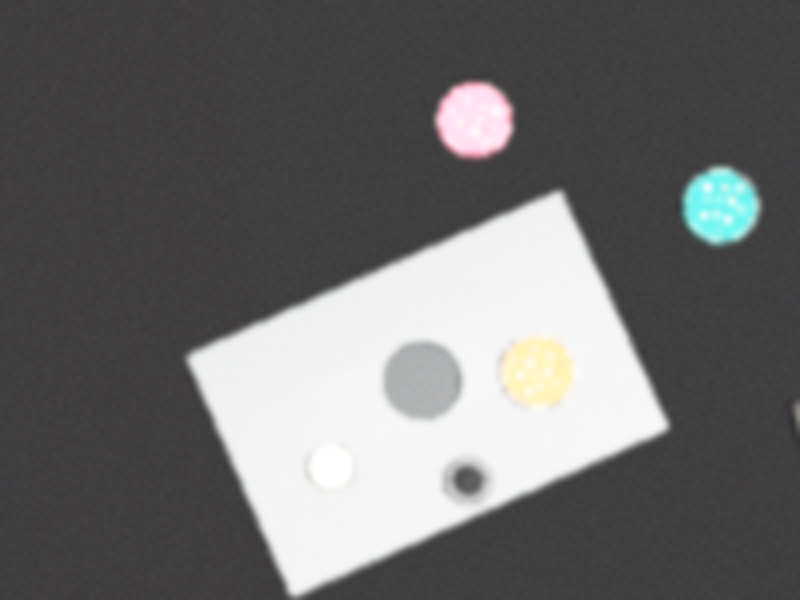

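View pics/scene0c.png

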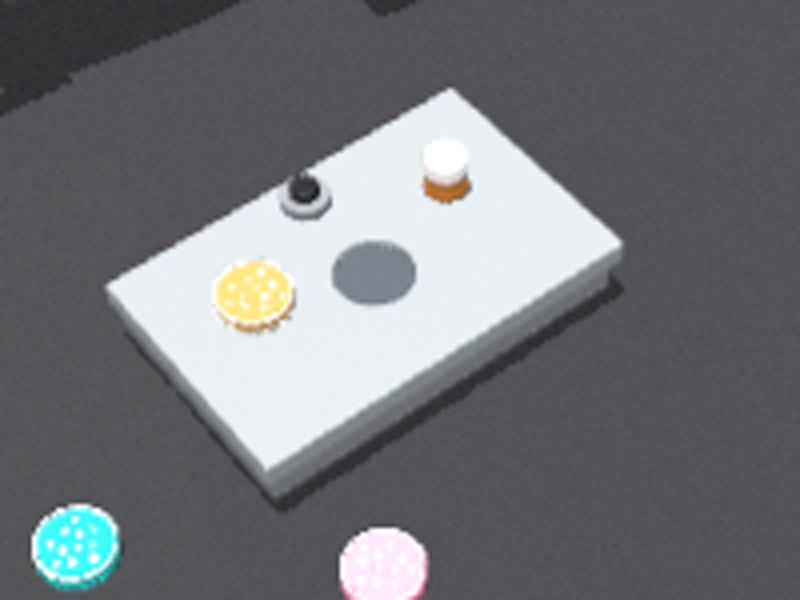

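Top view: recess at about (336,205), dish tan at (364,203), button (347,230), jar (312,226). The look-alikes (pink, turquoise) are off the deck on the bench. Now the measurement.

```bash
cat > h.py <<'E'
import numpy as np, cv2
from plant import *
def ray(c,px,z):
    p=camera_params(c); f=200/np.tan(np.radians(p['fov_y']/2))
    R=cv2.Rodrigues(np.array(p['rotation']))[0]
    d=R@np.array([(px[0]-p['cx'])/f,(px[1]-p['cy'])/f,1]); o=np.array(p['position'])
    return (o+d*(z-o[2])/d[2])[:3]
def proj(c,P):
    p=camera_params(c); f=200/np.tan(np.radians(p['fov_y']/2))
    R=cv2.Rodrigues(np.array(p['rotation']))[0]
    v=R.T@(np.array(P)-p['position']); return v[:2]/v[2]*f+[p['cx'],p['cy']]
def blob(m,near):
    n,l,s,c=cv2.connectedComponentsWithStats(m.astype(np.uint8))
    i=1+np.argmin([np.hypot(*(c[k]-near))+(1e3 if s[k][4]<25 else 0) for k in range(1,n)])
    return c[i],s[i][4],l==i
def dishpix(im,near):
    h=cv2.cvtColor(im,cv2.COLOR_RGB2HSV)
    m=(h[...,0]>12)&(h[...,0]<32)&(h[...,1]>50)&(h[...,2]>120)
    m=cv2.morphologyEx(m.astype(np.uint8),cv2.MORPH_CLOSE,np.ones((5,5)))
    return blob(m,near)
E
python3 - <<'E'
from h import *
top=cv2.imread('pics/top0.png')[:,:,::-1].copy(); sc=cv2.imread('pics/scene0.png')[:,:,::-1].copy()
for c,im,seed,dn,rn,bn,jn in (("top",top,(336,180),(364,203),(336,205),(347,230),(312,226)),("scene",sc,(330,225),(284,204),(313,198),(296,178),(331,171))):
    g=cv2.cvtColor(im,cv2.COLOR_RGB2GRAY)
    p,a,m=blob(g>185,seed)
    cn=max(cv2.findContours(m.astype(np.uint8),0,2)[0],key=cv2.contourArea)
    h=cv2.convexHull(cn); q=cv2.approxPolyDP(h,6,True)[:,0]
    print(c,'corners',[ray(c,x,.06)[:2].round(4).tolist() for x in q], a)
    p,a,_=dishpix(im,dn); print('dish',p,a,ray(c,p,.073)[:2])
    print(' gray recess',g[rn[1],rn[0]])
    v=int(g[rn[1],rn[0]])
    p,a,_=blob((abs(g.astype(int)-v)<25),rn); print('recess',p,a,ray(c,p,.054)[:2],ray(c,p,.06)[:2])
    p,a,_=blob(g<90,bn); print('button',p,a,ray(c,p,.082)[:2])
    p,a,_=blob((im.min(2)>250),jn); print('jar',p,a,ray(c,p,.096)[:2])
E
```

```text
top corners [[0.7105, -0.1578], [0.5197, -0.2377], [0.3943, 0.0651], [0.5823, 0.144]] 6351
dish [364.1682243  202.41588785] 214 [ 0.56565604 -0.13542891]
 gray recess 180
recess [335.25581395 204.64119601] 301 [ 0.56228238 -0.04355883] [ 0.56194092 -0.04331372]
button [302.5064828  228.07748233] 163818 [0.48948704 0.06348433]
jar [312.32911392 225.92405063] 79 [0.49521349 0.03209567]
scene corners [[0.3955, 0.0626], [0.5895, 0.1393], [0.7129, -0.1617], [0.5201, -0.2378]] 5496
dish [283.04198473 203.85496183] 262 [ 0.57128664 -0.13774051]
 gray recess 133
recess [313.144 197.94 ] 250 [ 0.55929171 -0.04374325] [ 0.56405794 -0.04477949]
button [307.52532734 218.44563718] 200100 [ 0.64983653 -0.08300256]
jar [330.77777778 168.5       ] 72 [0.49571201 0.03004123]
```

```bash
python3 -m creep '[[0.0367,-0.0161,0,0,0],[0.0367,-0.0161,0,0,0],[0.0367,-0.0161,0,0,0],[0.0367,-0.0161,0,0,0],[0.0367,-0.0161,0,0,0],[0.0367,-0.0161,0,0,0],[0.0367,-0.0161,0,0,0],[0.0367,-0.0161,0,0,0],[0.0367,-0.0161,0,0,0],[0.0367,-0.0161,0,0,0],[0.0367,-0.0161,0,0,0],[0.0367,-0.0161,0,0,0]]'
python3 -m creep '[[0,0,0,-0.119,156],[0,0,0,-0.119,156],[0,0,0,-0.119,156],[0,0,0,-0.119,156],[0,0,0,-0.119,156],[0,0,0,-0.119,156],[0,0,0,-0.119,156],[0,0,0,-0.119,156],[0,0,0,-0.119,156],[0,0,0,-0.119,156],[0,0,0,0,156],[0,0,0,0,156]]'
cat > st.py <<'E'
from h import *
def rel():
    s=read_state(); R=cv2.Rodrigues(np.array(s['orientation']))[0]
    print('t',s['t'],'tcp',s['tool_pos'].round(4),'xdir',R[:,0].round(3),'zdir',R[:,2].round(4),'open',round(s['opening'],4),'F',s['force'].round(2),'q6',s['q'][5].round(2))
    for n,P in (('dish',(.5665,-.136,.08)),('recess',(.5622,-.044,.08)),('button',(.481,-.0777,.082))): print(n,'in tool',(R.T@(np.array(P)-s['tool_pos'])).round(4))
if __name__=='__main__': rel()
E
python3 st.py
```

```text
t: 1.5
tool_pos: [0.5702, -0.1868, 0.2299]
orientation: [3.07, 0.664, 0.001]
force: [0.9, -0.7, 0.4]
opening: 0.0931
t: 2.5
tool_pos: [0.5691, -0.1886, 0.2297]
orientation: [2.175, 2.267, 0.0]
force: [0.8, -0.0, -0.4]
opening: 0.0366
t 2.5 tcp [ 0.5691 -0.1886  0.2297] xdir [-0.041  0.999  0.   ] zdir [ 1.e-04  0.e+00 -1.e+00] open 0.0366 F [ 0.79 -0.   -0.43] q6 -0.45
dish in tool [ 0.0526 -0.0005  0.1497]
recess in tool [ 0.1447 -0.001   0.1497]
button in tool [ 0.1144 -0.0835  0.1476]
```

```bash
python3 -m creep '[[0,0,0.025,0,156],[0,0,0.025,0,156],[0,0,0.025,0,156],[0,0,0.025,0,156],[0,0,0.025,0,156],[0,0,0.018,0,156],[0,0,0.0117,0,156],[0,0,0,0,156],[0,0,0,0,156]]'
python3 st.py
python3 - <<'E'
from h import *
for c,(x,y) in (("scene",(220,110)),("top",(260,120))):
    im=read_camera(c); cv2.imwrite(f"pics/{c}1.png",cv2.resize(im[y:y+150,x:x+200,::-1],(800,600),interpolation=cv2.INTER_CUBIC))
E
```

```text
t: 3.25
tool_pos: [0.5692, -0.1886, 0.0751]
orientation: [-2.173, -2.268, 0.0]
force: [0.0, 0.9, 0.1]
opening: 0.0363
t 3.25 tcp [ 0.5692 -0.1886  0.0751] xdir [-0.043  0.999  0.   ] zdir [-1.e-04  1.e-04 -1.e+00] open 0.0363 F [0.05 0.89 0.14] q6 -0.45
dish in tool [ 0.0527 -0.0005 -0.0049]
recess in tool [ 0.1448 -0.0008 -0.0049]
button in tool [ 0.1146 -0.0834 -0.0069]
```

View pics/scene1.png

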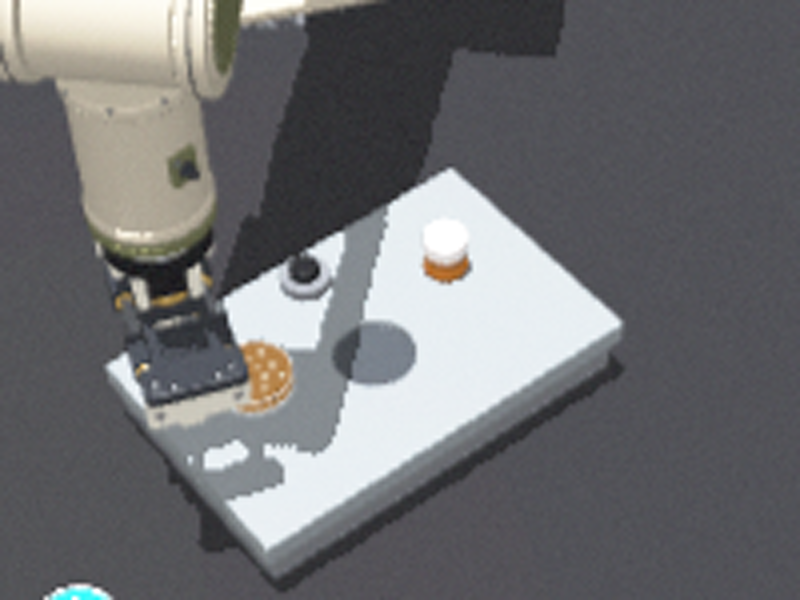

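View pics/top1.png

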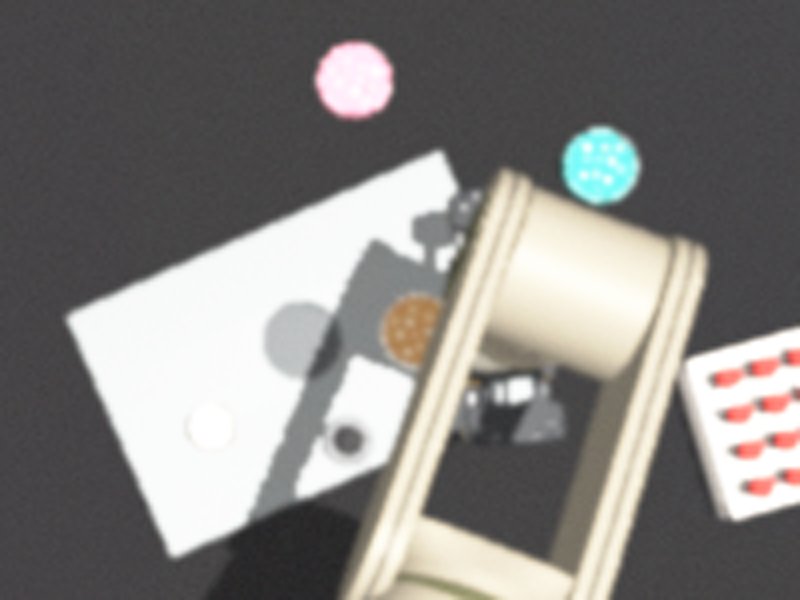

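The dish and tips line up in both views: fingers behind the dish, tips about 4 mm above the deck. Pushing now, stopping short of the recess.

```bash
python3 -m creep '[[0.008,0,0,0,156],[0.008,0,0,0,156],[0.004,0,0,0,156],[0.004,0,0,0,156],[0.005,0,0,0,156],[0.005,0,0,0,156],[0.005,0,0,0,156],[0.005,0,0,0,156],[0.005,0,0,0,156],[0.005,0,0,0,156],[0.005,0,0,0,156],[0.005,0,0,0,156]]'
python3 -m creep '[[0.005,0,0,0,156],[0.005,0,0,0,156],[0.005,0,0,0,156],[0.005,0,0,0,156],[0.004,0,0,0,156],[0.003,0,0,0,156],[0.002,0,0,0,156],[0,0,0,0,156],[0,0,0,0,156]]'
python3 st.py
python3 - <<'E'
from h import *
for c,(x,y) in (("scene",(220,110)),("top",(260,120))):
    im=read_camera(c); cv2.imwrite(f"pics/{c}2.png",cv2.resize(im[y:y+150,x:x+200,::-1],(800,600),interpolation=cv2.INTER_CUBIC))
E
```

```text
t: 4.35
tool_pos: [0.5662, -0.1241, 0.0749]
orientation: [-2.171, -2.271, 0.0]
force: [-0.1, -1.0, 0.0]
opening: 0.0357
t: 5.1
tool_pos: [0.5649, -0.0956, 0.0749]
orientation: [-2.171, -2.271, 0.0]
force: [-0.4, -0.5, -0.3]
opening: 0.0361
t 5.1 tcp [ 0.5649 -0.0956  0.0749] xdir [-0.045  0.999  0.   ] zdir [-1.e-04  1.e-04 -1.e+00] open 0.0361 F [-0.36 -0.46 -0.26] q6 -0.3
dish in tool [-0.0405 -0.0002 -0.0051]
recess in tool [ 0.0516 -0.0004 -0.0051]
button in tool [ 0.0216 -0.083  -0.0071]
```

View pics/scene2.png

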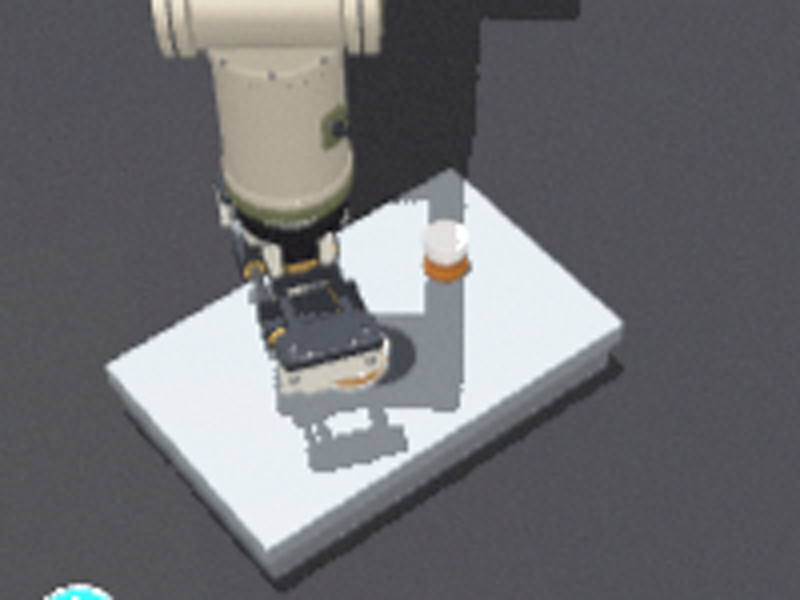

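View pics/top2.png

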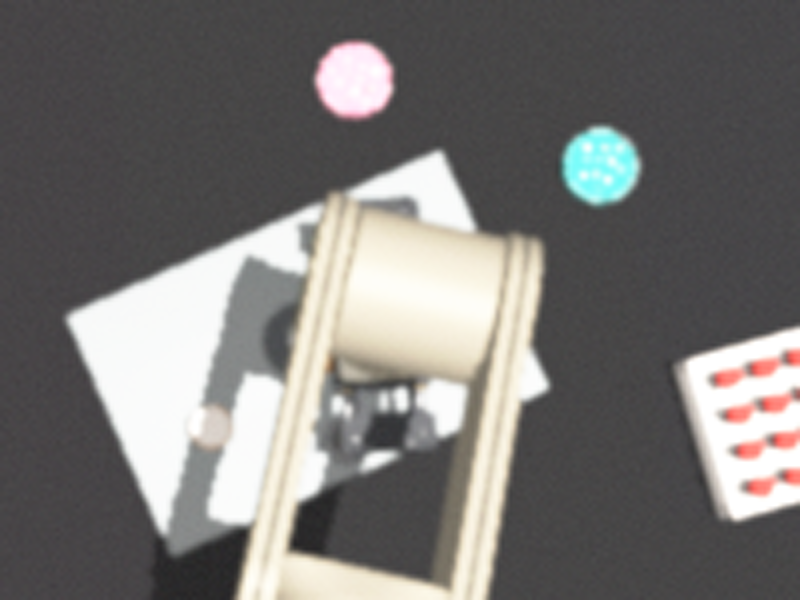

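The dish is partly occluded, but it is ahead of the fingers and about 20 mm short of centre. I'll push the rest slowly.

```bash
python3 -m creep '[[0.002,0,0,0,156],[0.002,0,0,0,156],[0.002,0,0,0,156],[0.002,0,0,0,156],[0.002,0,0,0,156],[0.002,0,0,0,156],[0.002,0,0,0,156],[0.002,0,0,0,156],[0.002,0,0,0,156],[0.0015,0,0,0,156],[0,0,0,0,156],[0,0,0,0,156]]'
python3 st.py
python3 - <<'E'
from h import *
for c,(x,y) in (("scene",(240,140)),("top",(260,120))):
    im=read_camera(c); cv2.imwrite(f"pics/{c}3.png",cv2.resize(im[y:y+150,x:x+200,::-1],(800,600),interpolation=cv2.INTER_CUBIC))
E
```

```text
t: 6.2
tool_pos: [0.564, -0.0761, 0.0749]
orientation: [-2.171, -2.271, 0.0]
force: [1.1, 0.1, 0.6]
opening: 0.036
t 6.2 tcp [ 0.564  -0.0761  0.0749] xdir [-0.045  0.999  0.   ] zdir [-0.  0. -1.] open 0.036 F [1.07 0.08 0.56] q6 -0.27
dish in tool [-0.06   -0.0003 -0.0051]
recess in tool [ 0.0321 -0.0004 -0.0051]
button in tool [ 0.0021 -0.083  -0.0071]
```

View pics/scene3.png

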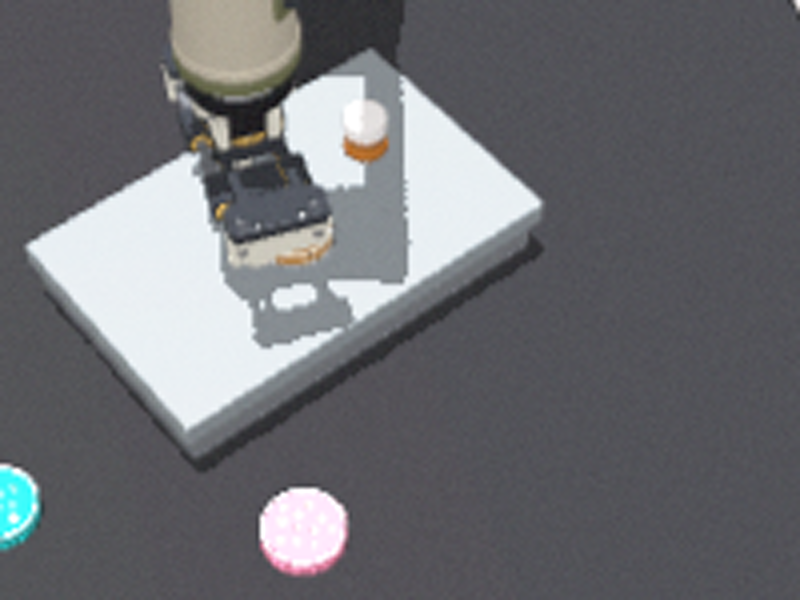

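View pics/top3.png

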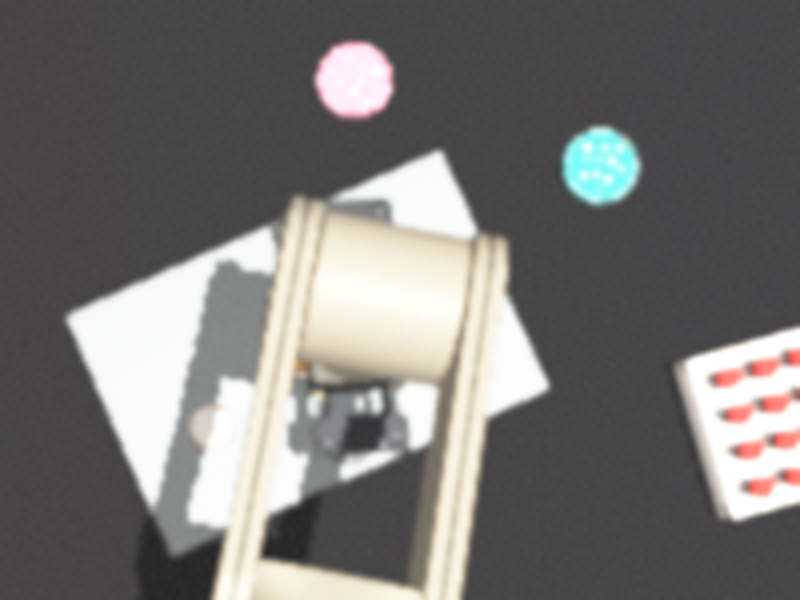

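The view is blocked and the wrist force is near zero, so I can't tell whether it dropped. I'll back off and look.

```bash
python3 -m creep '[[-0.006,0,0,0,156],[-0.02,0,0,0,156],[-0.03,0,0,0,156],[-0.03,0,0,0,156],[-0.01,0,0,0,156],[0,0,0,0,156]]'
python3 st.py
python3 - <<'E'
from h import *
for c,(x,y) in (("scene",(240,140)),("top",(260,120))):
    im=read_camera(c); cv2.imwrite(f"pics/{c}4.png",cv2.resize(im[y:y+150,x:x+200,::-1],(800,600),interpolation=cv2.INTER_CUBIC))
E
```

```text
t: 6.8
tool_pos: [0.5684, -0.1749, 0.0751]
orientation: [2.174, 2.267, -0.0]
force: [-0.1, -0.1, 0.1]
opening: 0.0364
t 6.8 tcp [ 0.5684 -0.1749  0.0751] xdir [-0.042  0.999 -0.001] zdir [ 5.e-04 -8.e-04 -1.e+00] open 0.0364 F [-0.06 -0.14  0.15] q6 -0.43
dish in tool [ 0.039  -0.0002 -0.0049]
recess in tool [ 0.1311 -0.0007 -0.005 ]
button in tool [ 0.1008 -0.0832 -0.007 ]
```

View pics/scene4.png

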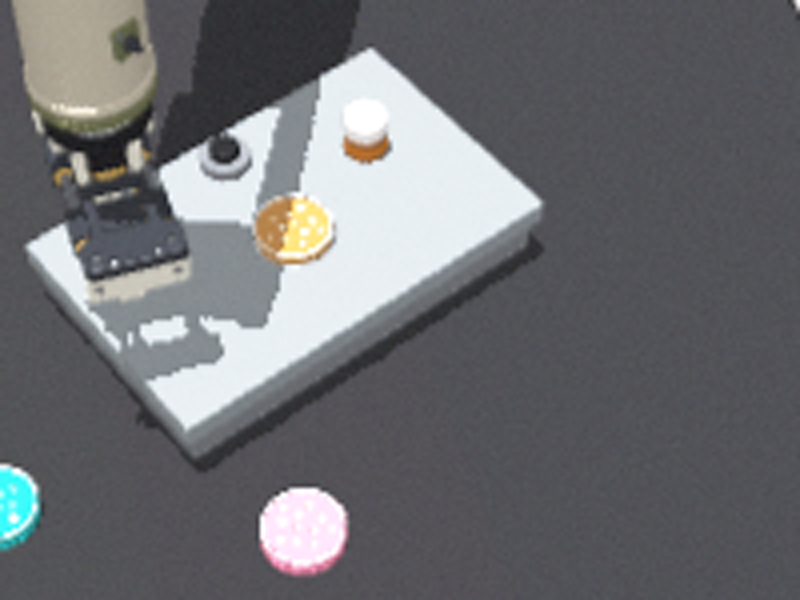

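View pics/top4.png

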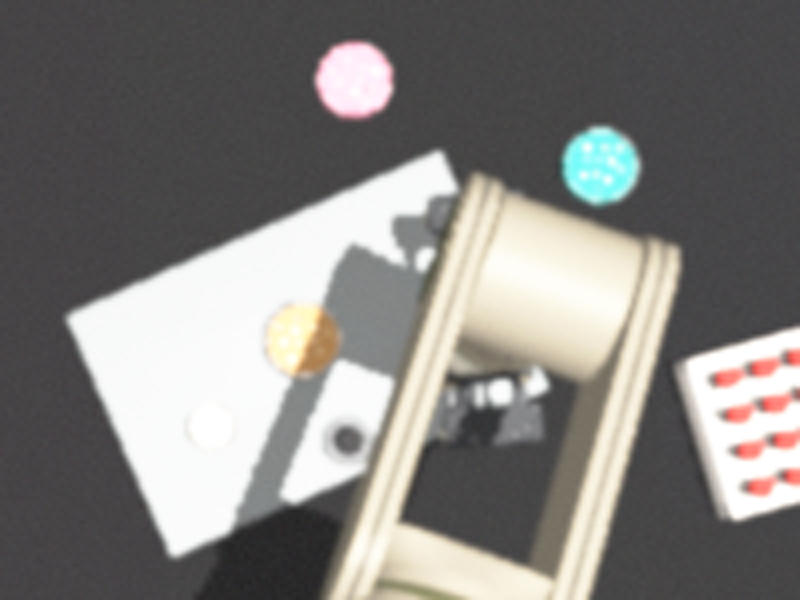

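Run:
```python
from h import *
im=read_camera("scene"); h=cv2.cvtColor(im,cv2.COLOR_RGB2HSV)
m=(h[...,0]>5)&(h[...,0]<32)&(h[...,1]>50)
p,a,mm=blob(cv2.morphologyEx(m.astype(np.uint8),cv2.MORPH_CLOSE,np.ones((3,3))),(313,197)); r,c=np.where(mm); print(p,a,r.min(),r.max(),c.min(),c.max())
big=cv2.resize(im[165:230,270:360,::-1],None,fx=8,fy=8,interpolation=cv2.INTER_CUBIC)
o=big.copy()
t=np.linspace(0,2*np.pi,90)
for z,R,col in ((.069,.03,(0,0,255)),(.075,.03,(255,0,0)),(.060,.032,(0,160,0))):
    P=np.array([proj("scene",(.5635+R*np.cos(a),-.0448+R*np.sin(a),z)) for a in t])
    print(z,P.min(0),P.max(0))
    cv2.polylines(o,[((P-[270,165]+.5)*8).astype(np.int32)],True,col,1)
cv2.imwrite('pics/fit.png',cv2.resize(np.vstack([o]),None,fx=1,fy=1))
print(o.shape)
```

```text
[312.78461538 197.28461538] 260 189 205 304 322
0.069 [302.94867976 188.23536522] [323.02159637 203.77784199]
0.075 [302.84755295 186.95201508] [322.98444961 202.51135276]
0.06 [302.43310007 189.64168577] [323.74297152 206.19353525]
(520, 720, 3)
```

View pics/fit.png

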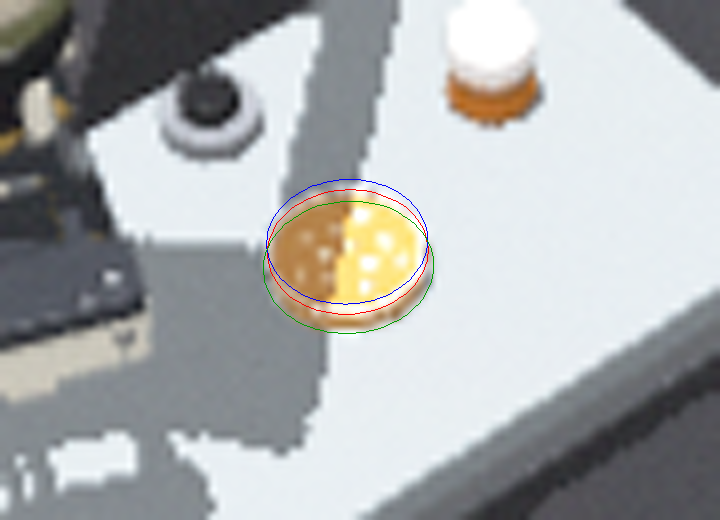

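```bash
python3 - <<'E'
from h import *
print(ray("top",(347.1,229.9),.082),ray("scene",(296.3,176.8),.082))
for n,c in (("top4.png","top"),("scene4.png","scene")): pass
for c,x0,y0 in (("top",335,218),("scene",285,165)):
    im=read_camera(c); g=cv2.cvtColor(im,cv2.COLOR_RGB2GRAY)[y0:y0+22,x0:x0+24]
    p,a,_=blob(g<85,(12,12)); p=p+[x0,y0]; print(c,p,a,ray(c,p,.082))
    print(c,'proj',proj(c,(.481,-.0777,.082)))
    print([(r["confidence"],r["pixel"]) for r in tip_of(c,"start_top")])
E
python3 st.py
```

```text
[ 0.47964536 -0.07731861  0.082     ] [ 0.48678449 -0.07690752  0.082     ]
t 7.0 tcp [ 0.5682 -0.1709  0.0747] xdir [-0.046  0.999  0.001] zdir [-5.e-04  7.e-04 -1.e+00] open 0.0361 F [-0.05  0.82 -0.11] q6 -0.42
dish in tool [ 0.035  -0.0001 -0.0053]
recess in tool [ 0.1271 -0.0002 -0.0052]
button in tool [ 0.0971 -0.0829 -0.0072]Traceback (most recent call last):
  File "<stdin>", line 6, in <module>
  File "h.py", line 14, in blob
    i=1+np.argmin([np.hypot(*(c[k]-near))+(1e3 if s[k][4]<25 else 0) for k in range(1,n)])
        ~~~~~~~~~^^^^^^^^^^^^^^^^^^^^^^^^^^^^^^^^^^^^^^^^^^^^^^^^^^^^^^^^^^^^^^^^^^^^^^^^^
    return _wrapfunc(a, 'argmin', axis=axis, out=out, **kwds)
    return _wrapit(obj, method, *args, **kwds)
    result = getattr(arr, method)(*args, **kwds)
ValueError: attempt to get argmin of an empty sequence
```

Dish seated: it fits the 69 mm top outline, centred on the recess. Next: lift, shut the fingers and go above the button.

```bash
python3 -m creep '[[0,0,-0.02,0,156],[0,0,-0.03,0,255],[0,0,-0.02,0,255],[0.02,-0.018,0,0,255],[0.025,-0.021,0,0,255],[0.025,-0.021,0,0,255],[0.02,-0.017,0,0,255],[0.0071,-0.0059,0,0,255],[0,0,0,0,255],[0,0,0,0,255]]' 20
python3 st.py
python3 - <<'E'
from h import *
im=read_camera("scene"); x,y=(240,120);cv2.imwrite("pics/scene5.png",cv2.resize(im[y:y+150,x:x+200,::-1],(800,600),interpolation=cv2.INTER_CUBIC))
E
```

```text
t: 7.83
tool_pos: [0.4817, -0.0783, 0.1454]
orientation: [2.168, 2.272, 0.001]
force: [-0.2, 1.3, -0.4]
opening: 0.0003
t 7.8333 tcp [ 0.4817 -0.0783  0.1454] xdir [-0.047  0.999 -0.001] zdir [ 1.3e-03 -5.0e-04 -1.0e+00] open 0.0003 F [-0.22  1.31 -0.41] q6 -0.31
dish in tool [-0.0615  0.0819  0.0655]
recess in tool [0.0306 0.0819 0.0655]
button in tool [ 0.0007 -0.0008  0.0634]
```

View pics/scene5.png

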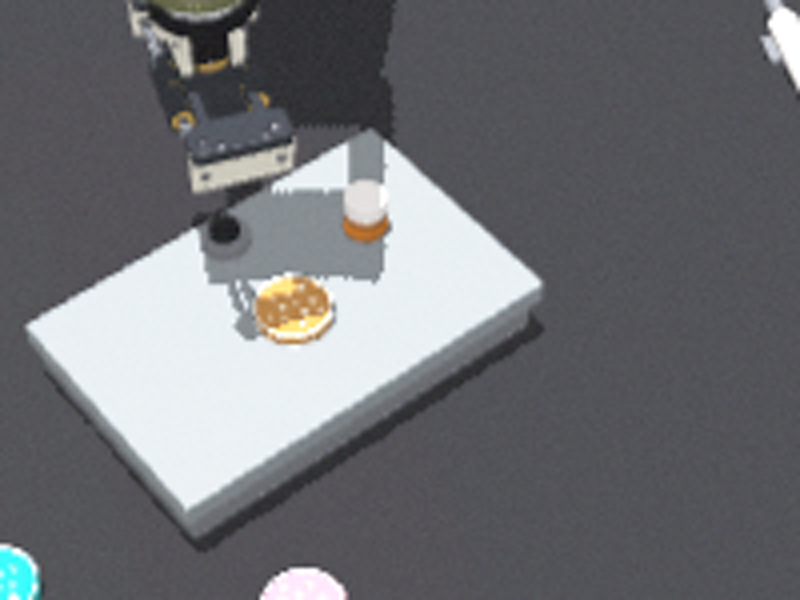

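The dish sits flat and the shut fingers are above the button. Now the descent, then the press.

```bash
python3 -m creep '[[0.0007,-0.0008,0.015,0,255],[0,0,0.018,0,255],[0,0,0.012,0,255],[0,0,0.005,0,255],[0,0,0.002,0,255],[0,0,0.001,0,255],[0,0,0,0,255]]'
python3 -m creep '[[0,0,0.001,0,255],[0,0,0.001,0,255],[0,0,0.001,0,255],[0,0,0,0,255]]'
python3 st.py
```

```text
t: 8.47
tool_pos: [0.4808, -0.0785, 0.0924]
orientation: [2.171, 2.27, 0.0]
force: [-1.0, 0.1, 1.6]
opening: 0.0003
t: 8.8
tool_pos: [0.4811, -0.0784, 0.0895]
orientation: [2.17, 2.27, 0.001]
force: [0.5, -1.4, 3.1]
opening: 0.0005
t 8.8 tcp [ 0.4811 -0.0784  0.0895] xdir [-0.045  0.999 -0.001] zdir [ 1.7e-03 -6.0e-04 -1.0e+00] open 0.0005 F [ 0.46 -1.43  3.07] q6 -0.31
dish in tool [-0.0614  0.0827  0.0097]
recess in tool [0.0307 0.0826 0.0097]
button in tool [ 0.0007 -0.0001  0.0075]
```

```bash
python3 -m creep '[[0,0,0.001,0,255],[0,0,0.001,0,255],[0,0,0.0005,0,255],[0,0,0,0,255]]'
python3 -m creep '[[0,0,0.0005,0,255],[0,0,0.0005,0,255],[0,0,0,0,255]]'
```

```text
t: 9.13
tool_pos: [0.4811, -0.0784, 0.0872]
orientation: [2.17, 2.27, 0.001]
force: [0.3, -1.5, 7.2]
opening: 0.0006
t: 9.38
tool_pos: [0.4812, -0.0784, 0.0871]
orientation: [2.17, 2.27, 0.001]
force: [-4.1, 0.1, 14.9]
opening: 0.0006
```

The position stopped at 0.0871 m, as expected for full travel, while the force rose to 15 N. The button is at its stop, so I'll release it.

```bash
python3 -m creep '[[0,0,-0.002,0,255],[0,0,-0.005,0,255],[0,0,-0.02,0,255],[0,0,-0.035,0,255],[0,0,-0.04,0,255],[0,0,-0.04,0,255],[-0.035,0,-0.01,0,255],[-0.04,0,0,0,255],[-0.04,0,0,0,255],[-0.04,0,0,0,255],[-0.04,0,0,0,255],[0,0,0,0,255]]'
python3 st.py|head -1
python3 - <<'E'
from h import *
for c,(x,y) in (("scene",(220,110)),("top",(260,120))):
    im=read_camera(c); cv2.imwrite(f"pics/{c}6.png",cv2.resize(im[y:y+150,x:x+200,::-1],(800,600),interpolation=cv2.INTER_CUBIC))
E
```

```text
t: 10.38
tool_pos: [0.4878, -0.2786, 0.2361]
orientation: [-2.175, -2.265, 0.003]
force: [0.7, 0.6, -0.1]
opening: 0.0005
t 10.3833 tcp [ 0.4878 -0.2786  0.2361] xdir [-0.041  0.999 -0.001] zdir [-0.0021 -0.001  -1.    ] open 0.0005 F [ 0.73  0.64 -0.1 ] q6 -0.65
```

View pics/scene6.png

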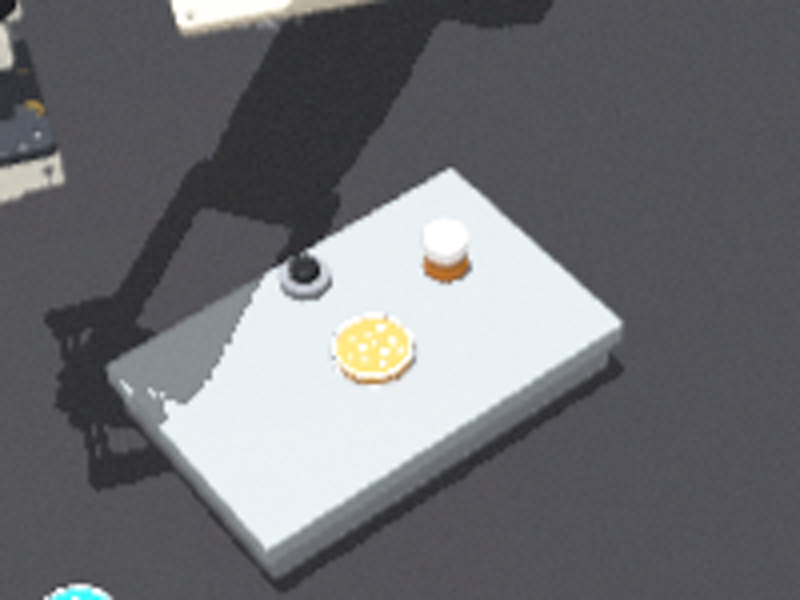

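View pics/top6.png

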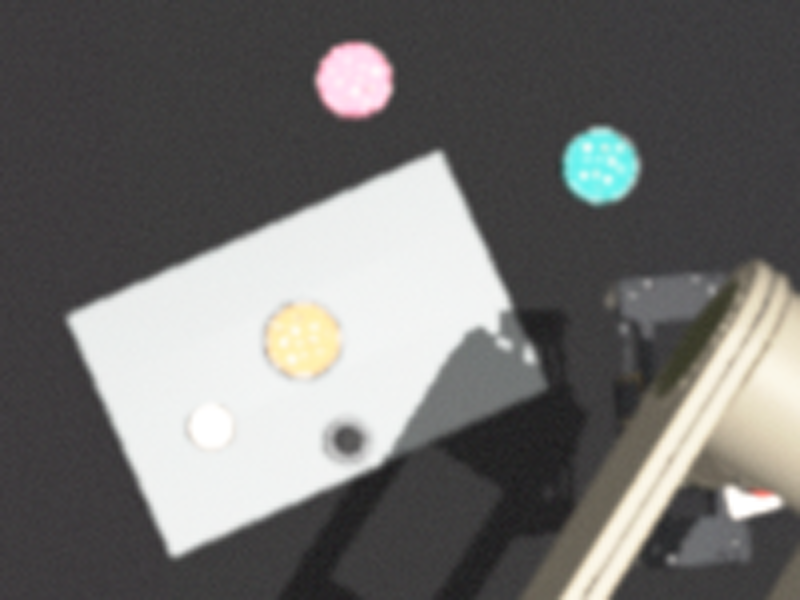

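```bash
python3 -c "
from plant import *
print(close_job())"
```

```text
the job is handed in; nothing more can be done
None
```

I pushed the dish along the deck with two part-open fingertips until it dropped into the recess. I then pressed the start button to its stop with the fingers shut, let it come back up, and handed the job in at about 10.5 s.

- **Dish:** in the last pictures it lies flat and centred in the recess. In an earlier overlay its outline matched a seated top 9 mm above the deck better than an unseated one. The actual drop was hidden by the arm, so this rests on the pictures taken afterwards.
- **Button:** the tool stopped after about 6 mm of travel, at z = 0.0871 m, while the force rose to about 15 N. It looks up again in the last pictures, but I did not measure its height.
- **Everything else:** the jar stands where it was and the arm ended clear of everything. I did not check the rack and pipette for movement by measurement, but the arm passed well above the rack and never went near the pipette.
- **Failed check:** a script that was to locate the button by its dark blob crashed. I used its position worked out from the base geometry instead, which agreed with a hand-read top-view pixel to about 1.5 mm. The scene view read about 6 mm off in x, which I put down to the button's side being visible.

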